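Slide a loaded die tray into a bench press

ROBOT

A 7-joint arm with a two-finger parallel gripper is mounted at the origin on the work surface. World frame = base frame: x ahead of the robot, y to its left, z up, the work surface at z = 0. Lengths are in m, angles in rad, forces in N, time in s.
With the tool pointing down it reaches from about 0.425 to 0.925 m from the base axis. Payload 6.8 kg.
Tool frame: the origin (TCP) lies midway between the tips of the shut fingers; the grasp point (between the pads) lies 19 mm behind it; x points along the fingers, y is the direction in which the jaws open and shut, and the axes are right-handed (so a half turn about x gives the same grasp; the last joint's range is limited). The gripper opens to 85 mm and grips with 20 to 120 N. Pads are 22 mm wide; open, the fingers measure 114 mm over their backs; the gripper's body (76 mm by 85 mm) begins 54 mm behind the grasp point. The pads swing forward as they close: fully open they stand 13 mm farther back than shut.
Start: joints at [1.198, 0.477, 0.022, 1.555, -0.011, 1.109, -0.083], TCP at [0.177, -0.651, 0.231] pointing down, gripper open.
Joint ranges: [-2.96, 2.96], [-0.34, 2.1], [-1.41, 1.46], [0.24, 2.44], [-1.37, 4.51], [0.17, 1.92], [-2.96, 2.96]. Speed limits (rad/s): [2.39, 2.39, 3.14, 3.14, 3.14, 3.14, 3.14].

INTERFACE

Orientations are given as a rotation vector (axis times angle).
In Python, from bench import r, viewer, nets gives the robot as it stands.
- The arm moves only by the shell command python3 -m pendant 'ROWS' [FORCE]. ROWS is JSON, one flat list of numbers, 5 for each row, row after row: the finger opening in mm, from 0 to 85.4, then the shift along the tool's x, y, z in mm, then the turn about the tool's x in rad. A call has 1 to 20 rows; each row shifts and turns the commanded pose from where the row before left it, along the tool's axes as they then stand; what a row does not reach is not made up. A row lasts 1/8 s, in which the tool goes at most 62.5 mm and 10.7 degrees, less where a joint would pass 70% of its speed; a pose out of reach is approached as far as the arm can. A call with a gripper value outside its range is refused whole. The fingers move at their own pace and stop on an object; FORCE is the grip in N (left out, the last holds). Time passes only in rows, so rows that do not move let the fingers close. It gives the time, the measured TCP pose, the force and the opening at its end, in the units of the state.
- r.get_obs(): the state, without advancing time (a new reading comes with each control period).
- viewer.grab_frame(name): name is "scene" or "top"; returns (picture, depth): 480x640x3 uint8, red, green, blue; 480x640 float32, m along the optical axis (not along the pixel's ray), 0 where there is no reading.
- viewer.calibration(name): a dict with "mtx" (3x3 intrinsics, pixels), "world_to_cam" (4x4, takes a point from world to camera coordinates). Camera axes: x right, y up, looking along -z (the intrinsics and any distortion apply to the point x, -y, -z); pixel columns grow to the right and rows downward; lengths in m; the calibration is good to about 2 mm. A picture is of the moment at which its call begins. calibration takes no time and is no camera call.
- r.hand_in(): hands the job in, once; it reports no verdict.
Trained networks look in the newest picture that a camera, given by its name, has taken for a name from the list of things; names that differ only in an ending like _2 or _b are one class to them, and where a whole thing is asked for, a point or a joint stands for the part that bears it (a point fixed in the world has none). Each returns a list of dicts, best first, with "score" (0 to 1); they miss things now and then, are a little off and sometimes report something else, mostly with a low value. They report only what shows in the picture. A call takes as long as a camera call. They do not tell look-alikes from the thing itself.
- nets.look_for(name, camera): "location" ([x, y, z] in m, in world coordinates, good to about 4 mm: the middle of the surface that is visible of it).
- nets.silhouettes(name, camera): "mask" (480x640 bool, what is visible of it).
The state is a dict: "clock": time; "joints": joint angles; "qvel": joint speeds; "tau": joint torques, N m; "tcp_pos": TCP position; "orientation": TCP orientation; "contact_force": force on the tool from outside, world axes, zero at the start; "moment": the same for the moment, N m; "grip_width": finger opening in m.
Only numpy, scipy, OpenCV 4.12 (cv2) and the standard library are available. Lean on these libraries where they do the work, as an engineer would, in place of code of your own. Each camera call takes 0.05 s, during which the arm holds its last target. There are 200 camera calls.

TASK

Pick the loaded die tray up off the bench and slide it, nose first, into the slotted rails on the bed of the red press, all the way home: up against the depth stop inside, with the spring catch dropped into the tray's notch. Keep both die blocks standing in their places on the tray throughout, do not shift the press applicator, the jar or the screwdriver, and let go of the tray.

Things in the scene. Friction and masses are not known exactly. Their poses are not given: they have to be found in the camera images.
- press: Red bench press, fixed, placed and turned anew each time. Origin at bench height below the middle of the rails' mouth; x points into the press (the way the tray travels), z up. Flat steel bed 50 mm above the bench, 180 mm wide, from x = -70 mm (open apron before the mouth) inward. The column starts at x = 245 mm.
- press_mouth (a point): Middle of the mouth at bed height, axes as the press. Two dark rails, 205 mm long, 17 mm high, make a slot 123 mm wide; their lips overhang the tray's edges by 8 mm, undersides 9 mm above the bed, so the tray enters only level, through the mouth. Guides flare the mouth to about 145 mm over the 40 mm before it.
- press_head (a point): Middle of the head's lower front edge, axes as the press: 40 mm before the mouth, 150 mm above the bed. The head is 160 mm wide, 200 mm high and covers all behind this edge, so an upright tool cannot follow the tray home: lean the hand back 40 to 45 degrees, away from the press. The ram hangs down to 82 mm above the bed, 80 mm inside the mouth.
- tray_grip (a point): Centre of the tray's blue grip fin; axes as the tray: x to the nose, y across, z up. Fin 12 mm thick (y), 40 mm long (x), near the centre of mass; its top is 20 mm above this point, the tray's underside 36 mm below, the nose edge 105 mm ahead. Tray: aluminium plate 200 x 120 x 6 mm, about 0.5 kg loaded, on the bench with its nose roughly toward the press.
- tray_rear (a point): Middle of the outer face of the blue rear wall, 25 mm above the tray's underside and 95 mm behind the fin centre; axes as the tray. The wall is 4 mm thick, 90 mm wide, its top 42 mm above the underside: the place to push.
- tray_nose (a point): Middle of the tray's nose edge at its underside; axes as the tray. Home, it lies 185 to 205 mm inside the mouth, depending on how the depth stop is set this time; the stop is not measured, find it by feel. A notch through the plate, 18 mm long, 36 mm wide, lies 21.5 to 39.5 mm behind the nose.
- catch (a joint): Lift (m) of the catch roller (steel, yellow holder) on the brass depth stop: 0 hanging, about 0.003 riding on the tray plate. The nose meets it 40 mm short of home: a bump of about 5 to 10 N in all, not the end. Home, it drops into the notch (under 0.001) as the nose meets the solid stop and the push rises steeply; 15 N is plenty.
- die_front_mid (a point): Middle of the die block with a brass top, 28 x 70 x 35 mm, 0.12 kg, loose between 4 mm ridges on the tray, 39 mm ahead of the fin centre. 15 mm above its own underside.
- die_rear_mid (a point): Middle of the die block with a steel top, same size, 50 mm behind the fin centre. 15 mm above its own underside.
- applicator_mid (a point): Loose steel press applicator with a black and red dial, 70 x 60 x 114 mm, 0.8 kg; this point 55 mm up. Bystander.
- jar_mid (a point): Amber jar with red cap, 64 mm diameter, 85 mm tall; this point 42 mm up. Bystander.
- driver_grip (a point): Screwdriver lying on the bench, 180 mm long; point on its handle. Bystander.
There are look-alikes about, which are no part of the job. Of the things that look like the part that bears tray_grip, take the one that is farthest to the robot's right at the start. What is shaped like the part that bears die_rear_mid but green is not meant.

How it is judged:
By the outcome, as a careful person would: the job done as asked, in the order asked, and still so for the second after the job is handed in, with the robot touching nothing.
It also fails if it takes over 64 s, if anything falls off the work surface, if the arm or the gripper's body presses on something with over 40 N, if the wrist force passes 120 N, or if a joint passes its speed limit or range.

## Working session

There is one attempt and no reset: what is moved stays moved. The work goes in short steps, Python scripts to look and compute and a shell command to move; the robot and the scene stay as the last step left them, time stands still between calls to the robot, and variables do not carry over. Pictures are saved under pics/ and viewed, about 8 in all and at most 12, crops included, and the job is handed in when it is done.

```bash
ls; mkdir -p pics; cat > h.py <<'E'
import numpy as np, cv2
from bench import r, viewer, nets
from scipy.spatial.transform import Rotation as R
def grab(n,save=None):
    p,d=viewer.grab_frame(n)
    if save: cv2.imwrite('pics/'+save,cv2.cvtColor(p,cv2.COLOR_RGB2BGR))
    return p,d
def cloud(n,d):
    c=viewer.calibration(n);K=np.array(c['mtx']);T=np.linalg.inv(c['world_to_cam'])
    v,u=np.mgrid[:480,:640]
    x=(u-K[0,2])/K[0,0]*d;y=(v-K[1,2])/K[1,1]*d
    P=np.stack([x,-y,-d,np.ones_like(d)],-1)@T.T
    P[d==0]=np.nan
    return P[...,:3]
def px(n,P):
    c=viewer.calibration(n);q=(np.array(c['world_to_cam'])@np.append(P,1))[:3]*[1,-1,-1]
    q=np.array(c['mtx'])@q;return q[:2]/q[2]
E
python3 - <<'E'
from h import *
np.set_printoptions(precision=4,suppress=True)
print(r.get_obs()); print({k:v for k,v in viewer.calibration('top').items()})
for n in('scene','top'):
    p,d=grab(n,n+'0.png')
    for t in('tray_grip','tray_rear','die_front_mid','die_rear_mid','press_mouth','catch','applicator_mid','jar_mid','driver_grip'):
        try:
            for q in nets.look_for(t,n): print(n,t,round(q['score'],2),np.round(q['location'],3),px(n,q['location']).astype(int))
        except Exception as e: print(t,e)
E
```

```text
pics
{'clock': 0.0, 'joints': array([ 1.1979,  0.4778,  0.0223,  1.5564, -0.0115,  1.1093, -0.0831]), 'qvel': array([ 0.0006, -0.001 , -0.0003, -0.0012, -0.0001, -0.001 , -0.    ]), 'tau': array([  0.0011, -59.6439,   1.6086, -28.12  ,   0.0125,   0.0094,
         0.    ]), 'tcp_pos': array([ 0.1765, -0.6509,  0.2303]), 'orientation': array([ 2.0804,  0.279 , -2.0812]), 'contact_force': array([-0.2868, -0.5182,  0.4236]), 'moment': array([ 0.013 ,  0.0373, -0.0322]), 'grip_width': 0.08518775572462506}
{'mtx': array([[516.0175,   0.    , 325.3729],
       [  0.    , 516.0175, 229.3926],
       [  0.    ,   0.    ,   1.    ]]), 'world_to_cam': array([[ 0.0116, -0.9997, -0.0209,  0.1173],
       [ 0.9949,  0.0094,  0.1005, -0.6091],
       [-0.1003, -0.0219,  0.9947, -1.1216],
       [ 0.    ,  0.    ,  0.    ,  1.    ]])}
scene tray_grip 0.95 [0.385 0.452 0.007] [416 229]
scene tray_grip 0.67 [0.56  0.233 0.003] [363 274]
scene tray_rear 0.89 [0.389 0.451 0.006] [416 230]
scene tray_rear 0.62 [0.565 0.231 0.004] [363 275]
scene die_front_mid 0.59 [0.552 0.194 0.025] [349 267]
scene die
[... 287 characters left out ...]
  0.303 0.057] [412 297]
scene driver_grip 0.57 [ 0.806 -0.145  0.024] [227 358]
top tray_grip 0.85 [0.544 0.234 0.005] [276 257]
top tray_grip 0.82 [0.38  0.457 0.006] [176 329]
top tray_rear 0.95 [0.547 0.241 0.008] [273 256]
top tray_rear 0.78 [0.382 0.461 0.007] [174 328]
top die_front_mid 0.57 [0.538 0.195 0.022] [293 260]
top die_rear_mid 0.89 [0.642 0.417 0.015] [197 214]
top die_rear_mid 0.69 [0.554 0.286 0.025] [252 252]
top press_mouth 0.69 [ 0.502 -0.161  0.401] [510 276]
top applicator_mid 0.76 [0.757 0.121 0.079] [326 158]
top applicator_mid 0.61 [0.547 0.241 0.009] [273 256]
top driver_grip 0.79 [ 0.799 -0.143  0.026] [443 147]
top driver_grip 0.45 [0.543 0.239 0.009] [274 258]
```

View pics/scene0.png

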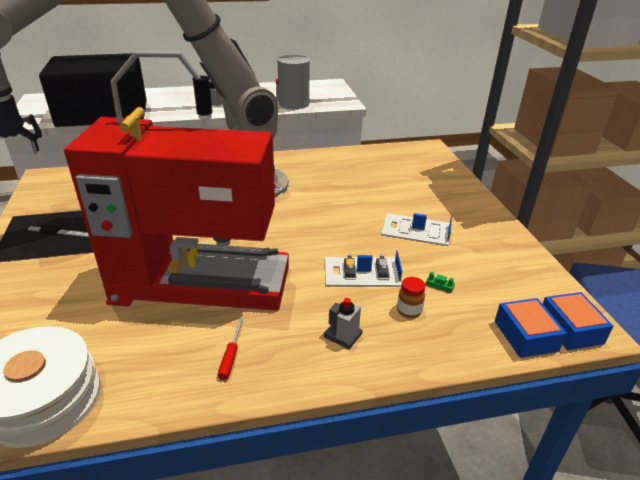

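View pics/top0.png

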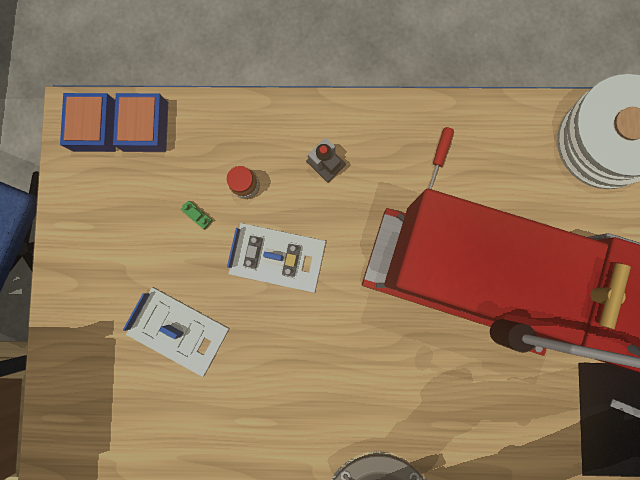

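Two trays are candidates for tray_grip: the loaded one at top (273,256), y≈0.24, and an empty one at top (171,330), y≈0.46. Farthest right is the loaded one at (273,256). The block at (197,214) is green, so it's a decoy. The press mouth faces +y, with its apron at (382,250). Next I'll fit the tray and press poses.

```bash
python3 - <<'E'
from h import *
np.set_printoptions(precision=4,suppress=True)
o=r.get_obs();print(R.from_rotvec(o['orientation']).as_matrix())
p,d=grab('top');P=cloud('top',d)
ms=nets.silhouettes('tray_grip','top')
for m in ms:
    Q=P[m['mask']];print('tray',m['score'],m['mask'].sum(),cv2.minAreaRect(Q[(Q[:,2]<.02)&(Q[:,2]>-.01)][:,:2].astype(np.float32)),np.nanmedian(Q[:,2]))
hsv=cv2.cvtColor(p,cv2.COLOR_RGB2HSV)
v,u=np.mgrid[:480,:640]
blue=(hsv[...,0]>105)&(hsv[...,0]<130)&(hsv[...,1]>120)&(u>220)&(u<330)&(v>215)&(v<300)
n,l,s,c=cv2.connectedComponentsWithStats(blue.astype(np.uint8))
for i in range(1,n):
    if s[i,4]>15:
        Q=P[l==i];print('blue',s[i],c[i],np.nanmedian(Q,0),Q[:,2].max(),cv2.minAreaRect(Q[:,:2].astype(np.float32)))
reg=(u>360)&(v>180)&(v<360)
red=((hsv[...,0]<8)|(hsv[...,0]>172))&(hsv[...,1]>120)
for lo,hi in((.38,.42),(.04,.06)):
    m=reg&(P[...,2]>lo)&(P[...,2]<hi)&(red if lo>.1 else True)
    Q=P[m];print(lo,m.sum(),np.median(Q,0) ,cv2.minAreaRect(Q[:,:2].astype(np.float32)))
    b=cv2.boxPoints(cv2.minAreaRect(Q[:,:2].astype(np.float32)));print(b)
cv2.imwrite('pics/crop1.png',cv2.cvtColor(cv2.resize(p[190:320,200:420],None,fx=3.5,fy=3.5,interpolation=cv2.INTER_CUBIC),cv2.COLOR_RGB2BGR))
p,d=grab('scene');P=cloud('scene',d)
for t in('press_mouth',):
    for m in nets.silhouettes(t,'scene'): print(t,m['score'],m['mask'].sum())
m=(P[...,2]>.385)&(P[...,2]<.415)&(P[...,1]<.1)&(P[...,0]>.4)
hs=cv2.cvtColor(p,cv2.COLOR_RGB2HSV);m&=((hs[...,0]<8)|(hs[...,0]>172))&(hs[...,1]>120)
Q=P[m];print(cv2.boxPoints(cv2.minAreaRect(Q[:,:2].astype(np.float32))))
E
```

```text
[[ 0.      0.2617 -0.9651]
 [-0.0001 -0.9651 -0.2617]
 [-1.      0.0001 -0.    ]]
tray 0.92 4828 ((0.37716105580329895, 0.4578810930252075), (0.2040630578994751, 0.12092694640159607), 63.024173736572266) 0.007297227420843155
tray 0.57 3763 ((0.545485258102417, 0.23480552434921265), (0.20158232748508453, 0.12242990732192993), 78.06903839111328) 0.00713421184678531
blue [227 228  11  39  55] [232.0545 246.6545] [0.5679 0.3299 0.043 ] 0.04873995899846495 ((0.5656646490097046, 0.3298299014568329), (0.003703394904732704, 0.086541086435318), 78.37408447265625)
blue [264 252  17   8  81] [271.9506 255.5185] [0.5461 0.2389 0.057 ] 0.06190462331902902 ((0.547010600566864, 0.23918485641479492), (0.03764953836798668, 0.009861339814960957), 78.7874755859375)
0.38 23919 [ 0.5124 -0.1732  0.4008] ((0.5101746916770935, -0.18381814658641815), (0.3633723556995392, 0.16883297264575958), 75.15016174316406)
[[ 0.382  -0.3378]
 [ 0.5452 -0.3811]
 [ 0.6383 -0.0298]
 [ 0.4751  0.0134]]
0.04 2405 [ 0.5355 -0.0163  0.0508] ((0.5483969449996948, -0.26792067289352417), (0.2820459306240082, 0.6273360252380371), 7.943510055541992)
[[ 0.3654  0.0232]
 [ 0.4521 -0.5981]
 [ 0.7314 -0.5591]
 [ 0.6447  0.0622]]
press_mouth 0.6 34976
[[ 0.3658 -0.3846]
 [ 0.5333 -0.4351]
 [ 0.6523 -0.0407]
 [ 0.4847  0.0098]]
```

View pics/crop1.png

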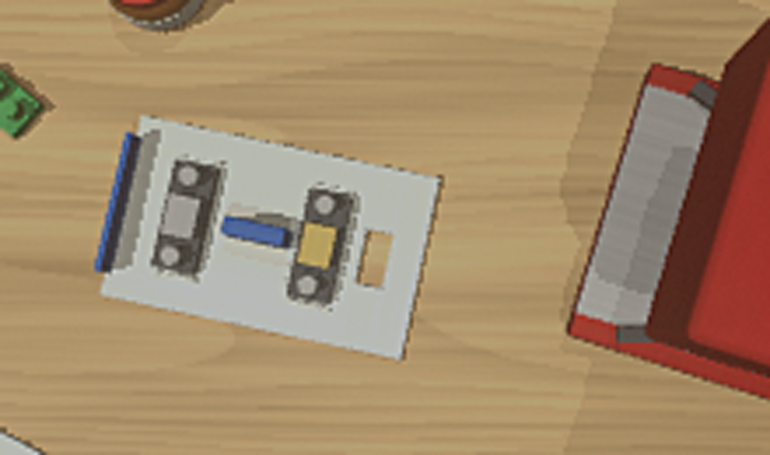

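```bash
python3 - <<'E'
from h import *
np.set_printoptions(precision=4,suppress=True)
def red(p):
    hs=cv2.cvtColor(p,cv2.COLOR_RGB2HSV);return ((hs[...,0]<8)|(hs[...,0]>172))&(hs[...,1]>120)
p,d=grab('scene');P=cloud('scene',d)
m=red(p)&(P[...,2]>.23)&(P[...,2]<.37)&(P[...,1]>-.3)&(P[...,1]<.05)&(P[...,0]<.8)&(P[...,0]>.4)
l=cv2.fitLine(P[m][:,:2].astype(np.float32),cv2.DIST_WELSCH,0,.001,.001).ravel();print('side scene',m.sum(),l,np.degrees(np.arctan2(l[1],l[0])))
p,d=grab('top');Pt=cloud('top',d)
m2=(red(p)&(abs(Pt[...,2]-.4)<.012)&(Pt[...,1]>-.3)).astype(np.uint8)
m2=cv2.morphologyEx(m2,cv2.MORPH_OPEN,np.ones((5,5)))
c=max(cv2.findContours(m2,cv2.RETR_EXTERNAL,cv2.CHAIN_APPROX_NONE)[0],key=len)[:,0]
Q=Pt[c[:,1],c[:,0]]
for a in (73,74,74.5,75,75.5,76):
    x=-np.array([np.cos(np.radians(a)),np.sin(np.radians(a))]);y=np.array([-x[1],x[0]])
    s=Q[:,:2]@x;t=Q[:,:2]@y
    # front edge, sides
    s0=np.percentile(s,2)
    f=s<s.min()+.012
    L=(t>np.median(t))&(s>s.min()+.03)&(s<s.min()+.25);Rr=(t<np.median(t))&(s>s.min()+.03)&(s<s.min()+.25)
    lo,hi=np.median(t[Rr]),np.median(t[L]);print(a,'front',np.median(s[f]),s[f].std(),'sides',lo,hi,t[Rr].std(),t[L].std(),'slope',np.degrees(np.polyfit(s[L],t[L],1)[0]),np.degrees(np.polyfit(s[Rr],t[Rr],1)[0]))
# rails + bed in scene view in the press frame
for nm,PP in(('scene',P),('top',Pt)):
  a=74.5;x=-np.array([np.cos(np.radians(a)),np.sin(np.radians(a))]);y=np.array([-x[1],x[0]])
  S=PP[...,:2]@x;T=PP[...,:2]@y
  m=(PP[...,2]>.042)&(PP[...,2]<.058)&(S>-.25)&(S<-.0)&(T>.35)&(T<.7)
  print(nm,'bed',m.sum(),np.percentile(S[m],[1,5,50,95]),np.percentile(T[m],[1,3,97,99]),np.median(PP[m],0))
  for s in np.arange(-.2,.12,.02):
    k=(abs(S-s)<.01)&(PP[...,2]>.06)&(PP[...,2]<.075)&(T>.35)&(T<.7)
    if k.sum()>5: print(round(s,2),k.sum(),np.percentile(T[k],[2,50,98]),np.median(PP[k][:,2]))
E
```

```text
side scene 7063 [ 0.2917  0.9565  0.5994 -0.1634] 73.04165
73 front -0.15211032493306015 0.0021112312206442697 sides 0.46180231621654705 0.6187068731383293 0.0027651612156047965 0.001305755339414378 slope 0.2870609294847569 0.5467598898603149
74 front -0.14249861612863488 0.002053265023510205 sides 0.4628603594336923 0.6187590114464099 0.002745150688537393 0.001482776495396092 slope -0.7005099387772524 -0.4513419409681294
74.5 front -0.13773110041293052 0.0020382908702807033 sides 0.46342523680810743 0.6186535862817998 0.002888903362746527 0.00182971654286649 slope -1.18589405418047 -0.9504575983658666
75 front -0.13299514357523806 0.002266100970761658 sides 0.46377425179392395 0.6186469115373886 0.0031196309973804564 0.0022513734783071106 slope -1.6799879891686849 -1.4497172297647687
75.5 front -0.12824055511405438 0.0025085168989770696 sides 0.46398691216984356 0.618767886663771 0.0034197126740878633 0.0026899505734950106 slope -2.129402275464143 -1.9491965419994817
76 front -0.12347214565701353 0.002673673307883351 sides 0.4640121532063991 0.6185636199156473 0.003805916919994737 0
[... 352 characters left out ...]
0.6216] 0.06771019896576436
-0.06 136 [0.4654 0.5994 0.6217] 0.06751880303433694
-0.04 137 [0.464  0.5955 0.6217] 0.06709850944015205
-0.02 134 [0.4646 0.5945 0.6214] 0.0670338113174786
-0.0 133 [0.4689 0.5973 0.6213] 0.06761292589808632
0.02 124 [0.4681 0.5979 0.6196] 0.06736926477718802
0.04 135 [0.465  0.5948 0.6198] 0.06760975095258648
0.06 182 [0.4625 0.5558 0.6187] 0.06769070448958597
0.08 100 [0.4677 0.6016 0.6201] 0.067893142036691
0.1 161 [0.4855 0.5838 0.6182] 0.0677377116985004
top bed 1923 [-0.1687 -0.1659 -0.1428 -0.0352] [0.4532 0.4547 0.6269 0.6321] [ 0.5446 -0.0096  0.0507]
-0.14 49 [0.4617 0.4693 0.6271] 0.06505425052342839
-0.12 30 [0.4644 0.5446 0.6265] 0.06512465937937106
```

```bash
python3 -m pendant '[85,0,0,60,0.185, 85,0,0,60,0.185, 85,0,0,60,0.185, 85,0,0,60,0, 85,0,0,60,0, 85,0,0,60,0]'; python3 -c "
from h import *
o=r.get_obs();print(o['joints'],o['tcp_pos'],R.from_rotvec(o['orientation']).as_matrix().round(3))"
```

```text
clock: 2.05
tcp_pos: [-0.1749, -0.6136, 0.2315]
orientation: [-2.066, 0.302, 2.066]
contact_force: [-1.1, -0.7, -0.4]
grip_width: 0.085
[ 1.58593159  0.41968741  0.22315195  1.66165643 -0.10301534  1.07117879
 -0.02114084] [-0.17491915 -0.61355075  0.23152701] [[-0.    -0.286 -0.958]
 [-0.001 -0.958  0.286]
 [-1.     0.001 -0.   ]]
```

```bash
python3 -m pendant '[85,0,50,0,0, 85,0,50,0,0, 85,0,50,0,0, 85,0,50,0,0, 85,0,50,0,0, 85,0,50,0,0,85,0,50,0,0]'; python3 -c "
from h import *
o=r.get_obs();print(o['joints'],o['tcp_pos'],R.from_rotvec(o['orientation']).as_matrix().round(3))"
```

```text
clock: 2.92
tcp_pos: [-0.2745, -0.9341, 0.2304]
orientation: [-2.072, 0.328, 2.054]
contact_force: [-9.2, 0.1, 3.9]
grip_width: 0.0849
[ 1.73126843  1.19133324  0.5021816   0.29527019 -0.47743449  1.67813182
 -0.00322237] [-0.27446657 -0.9341322   0.23036463] [[ 0.007 -0.299 -0.954]
 [-0.013 -0.954  0.299]
 [-1.     0.01  -0.01 ]]
```

```bash
python3 -m pendant '[85,0,50,0,0, 85,0,50,0,0, 85,0,50,0,0]'; python3 -c "
from h import *
o=r.get_obs();print(o['joints'],o['tcp_pos'],R.from_rotvec(o['orientation']).as_matrix().round(3))"
```

```text
clock: 3.3
tcp_pos: [-0.2953, -0.96, 0.213]
orientation: [-2.074, 0.421, 2.08]
contact_force: [0.9, 1.7, 1.5]
grip_width: 0.085
[ 1.72036866  1.31055754  1.25035661  0.24086772 -1.21366718  1.6738743
  0.05496688] [-0.29526377 -0.95999788  0.21302567] [[-0.015 -0.319 -0.948]
 [-0.075 -0.945  0.319]
 [-0.997  0.076 -0.01 ]]
```

```bash
python3 -m pendant '[85,0,60,0,0, 85,0,60,0,0, 85,0,60,0,0,85,0,60,0,0]'; python3 -c "
from h import *
o=r.get_obs();print(o['joints'],o['tcp_pos'],R.from_rotvec(o['orientation']).as_matrix().round(3))";python3 -m pendant '[85,0,-50,0,0, 85,0,-50,0,0]'; python3 -c "
from h import *
o=r.get_obs();print(o['joints'],o['tcp_pos'],R.from_rotvec(o['orientation']).as_matrix().round(3))"
```

```text
clock: 3.8
tcp_pos: [-0.317, -1.0129, 0.202]
orientation: [-2.11, 0.608, 2.162]
contact_force: [-0.4, 0.3, -0.1]
grip_width: 0.0851
[ 1.72625433  1.33541765  1.2934172   0.24127965 -1.27665607  1.49825167
  0.06366317] [-0.31696189 -1.01288218  0.20196865] [[-0.061 -0.312 -0.948]
 [-0.228 -0.92   0.318]
 [-0.972  0.235 -0.015]]
clock: 4.05
tcp_pos: [-0.2975, -0.9547, 0.1885]
orientation: [-2.111, 0.613, 2.164]
contact_force: [-0.0, -1.1, 0.3]
grip_width: 0.0849
[ 1.4686359   1.25300158  1.31062545  0.79644068 -1.26017017  1.39112566
  0.3428948 ] [-0.29747042 -0.95467159  0.18846788] [[-0.062 -0.312 -0.948]
 [-0.232 -0.919  0.318]
 [-0.971  0.24  -0.015]]
```

```bash
python3 -m pendant '[85,10,58,0,0, 85,12,58,0,0, 85,15,58,0,0,85,20,57,0,0,85,22,56,0,0,85,25,54,0,0,85,28,52,0,0,85,30,50,0,0]'; python3 -c "
from h import *
o=r.get_obs();print(o['joints'],o['tcp_pos'],R.from_rotvec(o['orientation']).as_matrix().round(3))"
```

```text
clock: 5.05
tcp_pos: [-0.3514, -1.1056, 0.1306]
orientation: [1.978, -0.864, -2.108]
contact_force: [0.0, -0.2, 0.3]
grip_width: 0.0847
[ 1.73379491  1.43948805  1.29337526  0.24121336 -1.32856132  1.13487063
  0.07865366] [-0.3513937  -1.10561846  0.13063907] [[-0.136 -0.287 -0.948]
 [-0.461 -0.829  0.317]
 [-0.877  0.48  -0.02 ]]
```

```bash
python3 -m pendant '[85,15,58,0,0, 85,15,58,0,0, 85,15,58,0,0,85,18,58,0,0,85,18,58,0,0]'; python3 -c "
from h import *
o=r.get_obs();print(o['joints'],o['tcp_pos'],R.from_rotvec(o['orientation']).as_matrix().round(3))"
```

```text
clock: 5.68
tcp_pos: [-0.3707, -1.1493, 0.1902]
orientation: [1.819, -1.008, -2.0]
contact_force: [-0.1, 0.5, -0.0]
grip_width: 0.085
[ 1.73731669  1.41433769  1.29420782  0.24188599 -1.34626896  0.97142544
  0.09195643] [-0.37069997 -1.14929901  0.19016501] [[-0.185 -0.257 -0.948]
 [-0.609 -0.727  0.316]
 [-0.771  0.636 -0.022]]
```

```bash
python3 -m pendant '[85,25,56,0,0, 85,25,56,0,0]'; python3 -c "
from h import *
o=r.get_obs();print(o['joints'],o['tcp_pos'],R.from_rotvec(o['orientation']).as_matrix().round(3))
p,d=grab('scene');P=cloud('scene',d)
for n,p,P in(('scene',p,P),):
  m=(P[...,2]>.06)&(P[...,1]>-1.2)&(P[...,1]<.1)&(P[...,0]>-.5)&(P[...,0]<.45)
  # heights on a grid (obstacles on the right side of the base)
  for y in np.arange(-1.,0.1,.1):
    print(round(y,1),[round(float(P[...,2][m&(abs(P[...,1]-y)<.05)&(abs(P[...,0]-x)<.05)].max(initial=0)),2) for x in np.arange(-.4,.45,.1)])
"
```

```text
clock: 5.92
tcp_pos: [-0.3775, -1.1652, 0.2086]
orientation: [1.757, -1.058, -1.957]
contact_force: [0.3, -0.1, -0.1]
grip_width: 0.0849
[ 1.73844231  1.41156257  1.29405431  0.24206699 -1.35576991  0.90224052
  0.09868362] [-0.37747933 -1.16521899  0.20855515] [[-0.203 -0.243 -0.949]
 [-0.66  -0.681  0.316]
 [-0.723  0.69  -0.022]]
-1.0 [0.0, 0.0, 0.0, 0.0, 0.0, 0.0, 0.0, 0.0, 0.0]
-0.9 [0.0, 0.0, 0.0, 0.0, 0.0, 0.0, 0.0, 0.0, 0.0]
-0.8 [0.0, 0.0, 0.0, 0.0, 0.0, 0.0, 0.0, 0.0, 0.0]
-0.7 [0.0, 0.0, 0.47, 0.46, 0.0, 0.0, 0.0, 0.0, 0.0]
-0.6 [0.0, 0.0, 0.47, 0.45, 0.0, 0.0, 0.0, 0.0, 0.0]
-0.5 [0.0, 0.0, 0.42, 0.44, 0.34, 0.0, 0.0, 0.0, 0.0]
-0.4 [0.0, 0.0, 0.4, 0.42, 0.38, 0.0, 0.0, 0.0, 0.41]
-0.3 [0.0, 0.0, 0.0, 0.4, 0.38, 0.0, 0.0, 0.0, 0.57]
-0.2 [0.0, 0.0, 0.0, 0.39, 0.38, 0.0, 0.0, 0.0, 0.57]
-0.1 [0.0, 0.0, 0.0, 0.37, 0.38, 0.34, 0.0, 0.0, 0.53]
-0.0 [0.0, 0.0, 0.0, 0.36, 0.36, 0.36, 0.0, 0.0, 0.0]
```

```bash
cat > s.py <<'E'
from h import *
import sys
np.set_printoptions(precision=3,suppress=True)
o=r.get_obs();M=R.from_rotvec(o['orientation']).as_matrix()
print('j',o['joints'],'p',o['tcp_pos'],'F',o['contact_force'],'t',o['clock'],'w',o['grip_width']);print(M)
if len(sys.argv)>3:
    g=np.array(eval(sys.argv[1]+','+sys.argv[2]+','+sys.argv[3])); print('to goal, tool mm',(M.T@(g-o['tcp_pos'])*1000).round(1))
E
python3 -m pendant '[85,-60,0,0,-0.1745,85,-60,0,0,-0.1745,85,-60,0,0,-0.1745,85,-60,0,0,-0.1745,85,-60,0,0,-0.1745,85,-60,0,0,-0.1745,85,-60,0,0,-0.1745,85,-60,0,0,-0.1745,85,-60,0,0,-0.1745]'; python3 s.py 0.1 -.5 .65
```

```text
clock: 7.1
tcp_pos: [-0.2733, -0.8239, 0.5896]
orientation: [0.807, 0.471, -1.794]
contact_force: [0.0, -0.0, 0.7]
grip_width: 0.0849
j [ 1.054  0.579  1.361  1.267 -0.904  1.012  1.966] p [-0.273 -0.824  0.59 ] F [ 0.009 -0.02   0.727] t 7.1 w 0.08493591202392656
[[-0.208  0.931 -0.299]
 [-0.664 -0.359 -0.656]
 [-0.718  0.062  0.693]]
to goal, tool mm [-336.2  235.1 -282.1]
```

```bash
python3 -m pendant '[85,-37,26,-31,0,85,-37,26,-31,0,85,-37,26,-31,0,85,-37,26,-31,0,85,-37,26,-31,0,85,-37,26,-31,0,85,-37,26,-31,0,85,-37,26,-31,0,85,-37,26,-31,0]'; python3 s.py 0.35 -.15 .72
```

```text
clock: 8.22
tcp_pos: [0.0429, -0.5484, 0.6388]
orientation: [0.89, 0.524, -1.769]
contact_force: [0.4, -0.7, -0.8]
grip_width: 0.0852
j [ 0.417 -0.295  0.486  1.638  0.695  1.359  0.511] p [ 0.043 -0.548  0.639] F [ 0.427 -0.742 -0.81 ] t 8.225 w 0.08517827232302463
[[-0.184  0.929 -0.321]
 [-0.605 -0.364 -0.708]
 [-0.775  0.064  0.629]]
to goal, tool mm [-360.3  145.4 -329.6]
```

```bash
python3 s.py .35 -.55 .7; python3 -c "
from h import *
p,d=grab('top');P=cloud('top',d)
m=(P[...,2]>.45)
print(m.sum()); Q=P[m]
for y in np.arange(-.6,.3,.1):
  q=Q[abs(Q[:,1]-y)<.05]
  if len(q): print(round(y,1),len(q),q.min(0).round(2),q.max(0).round(2))
"
```

```text
j [ 0.417 -0.295  0.486  1.638  0.695  1.359  0.511] p [ 0.043 -0.548  0.639] F [ 0.427 -0.742 -0.81 ] t 8.225 w 0.08517827232302463
[[-0.184  0.929 -0.321]
 [-0.605 -0.364 -0.708]
 [-0.775  0.064  0.629]]
to goal, tool mm [-102.9  289.8  -58.9]
3005
-0.3 905 [ 0.4  -0.31  0.45] [ 0.52 -0.25  0.57]
-0.2 1079 [ 0.4  -0.25  0.51] [ 0.44 -0.15  0.57]
-0.1 1021 [ 0.41 -0.15  0.45] [ 0.44 -0.12  0.53]
```

```bash
python3 -m pendant '[85,-17,48,-10,0,85,-17,48,-10,0,85,-17,48,-10,0,85,-17,48,-10,0,85,-17,48,-10,0,85,-17,48,-10,0]'; python3 s.py .62 -.25 .72
```

```text
clock: 9.02
tcp_pos: [0.3493, -0.551, 0.6978]
orientation: [0.89, 0.525, -1.77]
contact_force: [-0.9, -0.1, -0.1]
grip_width: 0.0853
j [0.295 0.148 0.376 1.162 0.578 1.566 0.344] p [ 0.349 -0.551  0.698] F [-0.864 -0.109 -0.073] t 9.025 w 0.08532478661005088
[[-0.185  0.929 -0.32 ]
 [-0.604 -0.364 -0.709]
 [-0.775  0.062  0.629]]
to goal, tool mm [-249.2  143.2 -285.9]
```

```bash
python3 -m pendant '[85,-36,20,-41,0,85,-36,20,-41,0,85,-36,20,-41,0,85,-36,20,-41,0,85,-36,20,-41,0,85,-36,20,-41,0,85,-36,20,-41,0]'; python3 s.py .60 .1 .68
```

```text
clock: 9.9
tcp_pos: [0.5826, -0.299, 0.7031]
orientation: [0.902, 0.564, -1.793]
contact_force: [0.1, -2.6, -2.0]
grip_width: 0.085
j [-0.302  0.485  0.824  0.799  0.326  1.913  0.169] p [ 0.583 -0.299  0.703] F [ 0.09  -2.635 -1.963] t 9.9 w 0.08497192413762407
[[-0.212  0.924 -0.319]
 [-0.574 -0.382 -0.724]
 [-0.791  0.03   0.612]]
to goal, tool mm [-214.6 -137.1 -308.5]
```

```bash
python3 s.py .62 -.08 .56; python3 -m pendant '[85,-10,-2,-54,0]'; python3 s.py .60 0 .56
```

```text
j [-0.302  0.485  0.824  0.799  0.326  1.913  0.169] p [ 0.583 -0.299  0.703] F [ 0.09  -2.635 -1.963] t 9.9 w 0.08497192413762407
[[-0.212  0.924 -0.319]
 [-0.574 -0.382 -0.724]
 [-0.791  0.03   0.612]]
to goal, tool mm [ -20.6  -53.4 -258. ]
clock: 10.02
tcp_pos: [0.5965, -0.2591, 0.6805]
orientation: [0.905, 0.55, -1.805]
contact_force: [0.4, 0.9, 0.2]
grip_width: 0.0847
j [-0.386  0.495  0.842  0.849  0.322  1.91   0.084] p [ 0.597 -0.259  0.68 ] F [0.356 0.896 0.179] t 10.025 w 0.08466956873955797
[[-0.219  0.918 -0.331]
 [-0.578 -0.395 -0.714]
 [-0.787  0.035  0.617]]
to goal, tool mm [ -55.7 -103.5 -260.5]
```

```bash
python3 -m pendant '[85,-9,-18,-55,0,85,-9,-18,-55,0,85,-9,-18,-55,0,85,-9,-18,-55,0]'; python3 s.py .57 .2 .45
```

```text
clock: 10.52
tcp_pos: [0.6106, -0.0468, 0.5691]
orientation: [0.903, 0.562, -1.796]
contact_force: [0.4, -0.1, -0.8]
grip_width: 0.0852
j [-0.749  0.502  0.826  1.091  0.277  1.899 -0.292] p [ 0.611 -0.047  0.569] F [ 0.448 -0.128 -0.842] t 10.525 w 0.08516518538560029
[[-0.214  0.922 -0.322]
 [-0.574 -0.386 -0.722]
 [-0.79   0.03   0.612]]
to goal, tool mm [ -38.9 -136.2 -238.1]
```

```bash
python3 -m pendant '[85,-9,-32,-52,0,85,-9,-32,-52,0,85,-9,-32,-52,0,85,-9,-32,-52,0]'; python3 s.py .2 .6 .4
```

```text
clock: 11.02
tcp_pos: [0.567, 0.1734, 0.4664]
orientation: [0.904, 0.562, -1.796]
contact_force: [0.8, 0.9, 0.1]
grip_width: 0.085
j [-1.07   0.607  0.864  1.196  0.098  1.908 -0.606] p [0.567 0.173 0.466] F [0.848 0.929 0.061] t 11.025 w 0.0850198981126982
[[-0.214  0.922 -0.322]
 [-0.574 -0.386 -0.723]
 [-0.791  0.03   0.612]]
to goal, tool mm [-113.6 -505.  -230.5]
```

```bash
python3 -m pendant '[85,-12,-55,-25,0,85,-12,-55,-25,0,85,-12,-55,-25,0,85,-12,-55,-25,0,85,-12,-55,-25,0,85,-12,-55,-25,0,85,-12,-55,-25,0,85,-12,-55,-25,0,85,-12,-55,-25,0]'; python3 s.py .15 .45 .35
```

```text
clock: 12.15
tcp_pos: [0.1945, 0.553, 0.3449]
orientation: [0.968, 0.586, -1.744]
contact_force: [0.2, 0.8, 0.1]
grip_width: 0.0847
j [-1.465  0.616  0.247  1.225 -0.117  1.914 -1.618] p [0.195 0.553 0.345] F [0.176 0.783 0.096] t 12.15 w 0.08471658279818776
[[-0.164  0.928 -0.334]
 [-0.538 -0.368 -0.758]
 [-0.827  0.055  0.56 ]]
to goal, tool mm [58.5 -3.1 95.8]
```

```bash
cat > kin.py <<'E'
import numpy as np, itertools
from scipy.optimize import least_squares
from scipy.spatial.transform import Rotation as R
D=[([1.1979,.4778,.0223,1.5564,-.0115,1.1093,-.0831],[.1765,-.6509,.2303],[[0,.2617,-.9651],[0,-.9651,-.2617],[-1,0,0]]),
([1.58593159,0.41968741,0.22315195,1.66165643,-0.10301534,1.07117879,-0.02114084],[-0.17491915,-0.61355075,0.23152701],[[-0.,-0.286,-0.958],[-0.001,-0.958,0.286],[-1.,0.001,0]]),
([1.73126843,1.19133324,0.5021816,0.29527019,-0.47743449,1.67813182,-0.00322237],[-0.27446657,-0.9341322,0.23036463],[[0.007,-0.299,-0.954],[-0.013,-0.954,0.299],[-1.,0.01,-0.01]]),
([1.72036866,1.31055754,1.25035661,0.24086772,-1.21366718,1.6738743,0.05496688],[-0.29526377,-0.95999788,0.21302567],[[-0.015,-0.319,-0.948],[-0.075,-0.945,0.319],[-0.997,0.076,-0.01]]),
([1.4686359,1.25300158,1.31062545,0.79644068,-1.26017017,1.39112566,0.3428948],[-0.29747042,-0.95467159,0.18846788],[[-0.062,-0.312,-0.948],[-0.232,-0.919,0.318],[-0.971,0.24,-0.015]]),
([1.73844231,1.41156257,1.29405431,0.24206699,-1.35576991,0.90224052,0.09868362],[-0.37747933,-1.16521899,0.20855515],[[-0.203,-0.243,-0.949],[-0.66,-0.681,0.316],[-0.723,0.69,-0.022]]),
([1.054,.579,1.361,1.267,-.904,1.012,1.966],[-.2733,-.8239,.5896],[[-0.208,0.931,-0.299],[-0.664,-0.359,-0.656],[-0.718,0.062,0.693]]),
([.417,-.295,.486,1.638,.695,1.359,.511],[.0429,-.5484,.6388],[[-0.184,0.929,-0.321],[-0.605,-0.364,-0.708],[-0.775,0.064,0.629]]),
([0.295,0.148,0.376,1.162,0.578,1.566,0.344],[.3493,-.551,.6978],[[-0.185,0.929,-0.32],[-0.604,-0.364,-0.709],[-0.775,0.062,0.629]]),
([-0.302,0.485,0.824,0.799,0.326,1.913,0.169],[.5826,-.299,.7031],[[-0.212,0.924,-0.319],[-0.574,-0.382,-0.724],[-0.791,0.03,0.612]]),
([-0.749,0.502,0.826,1.091,0.277,1.899,-0.292],[.6106,-.0468,.5691],[[-0.214,0.922,-0.322],[-0.574,-0.386,-0.722],[-0.79,0.03,0.612]]),
([-1.07,0.607,0.864,1.196,0.098,1.908,-0.606],[.567,.1734,.4664],[[-0.214,0.922,-0.322],[-0.574,-0.386,-0.723],[-0.791,0.03,0.612]]),
([-1.465,0.616,0.247,1.225,-0.117,1.914,-1.618],[.1945,.553,.3449],[[-0.164,0.928,-0.334],[-0.538,-0.368,-0.758],[-0.827,0.055,0.56]])]
Q=np.array([d[0] for d in D]);P=np.array([d[1] for d in D]);M=R.from_matrix([d[2] for d in D])
LO=np.array([-2.96,-.34,-1.41,.24,-1.37,.17,-2.96]);HI=np.array([2.96,2.1,1.46,2.44,4.51,1.92,2.96])
def rots(q,s,c):
    q=np.atleast_2d(q)
    ax='zyzyzyz';A=R.from_euler('z',np.full(len(q),c[0]));out=[A]
    for i in range(7):
        A=A*R.from_euler(ax[i],s[i]*q[:,i]+c[1+i]);out.append(A)
    return out
def fk(q,m):
    s,c,off=m; Rs=rots(q,s,c); p=0
    for i,A in enumerate(Rs): p=p+A.apply(off[i])
    return p,Rs[-1]*R.from_matrix([[0,1,0],[0,0,1],[1,0,0]])
if __name__=='__main__':
    best=[]
    for sg in itertools.product([1,-1],repeat=4):
        s=[sg[0],1,sg[1],1,sg[2],1,sg[3]]
        for k7 in(0,np.pi/2,np.pi,-np.pi/2):
          for k1 in (0,np.pi):
            def f(c):
                A=rots(Q,s,np.r_[k1,c])[-1]*R.from_matrix([[0,1,0],[0,0,1],[1,0,0]])
                return (A.inv()*M).as_rotvec().ravel()
            l=least_squares(f,np.r_[0,0,0,0,0,0,k7]);best.append((l.cost,s,np.r_[k1,l.x]))
    best.sort(key=lambda b:b[0]);
    for b in best[:2]: print(b[0],b[1],b[2].round(3))
    _,s,c=best[0]
    Rs=rots(Q,s,c)
    A=np.concatenate([np.stack([x.as_matrix() for x in Rs],1).transpose(0,2,1,3).reshape(len(Q)*3,24)])
    # weak ridge to settle gauge freedoms
    lam=1e-3;off=np.linalg.solve(A.T@A+lam**2*np.eye(24),A.T@P.ravel());print('pos rms mm',1000*np.sqrt(np.mean((A@off-P.ravel())**2)));print(off.reshape(8,3).round(3))
    np.savez('kin.npz',s=s,c=c,off=off.reshape(8,3))
E
python3 kin.py
```

```text
4.074123526509705e-06 [-1, 1, 1, 1, -1, 1, -1] [ 0.     0.    -3.142  0.     3.142  0.    -0.    -3.141]
4.074123526510262e-06 [-1, 1, -1, 1, -1, 1, -1] [ 3.142 -3.141 -0.    -0.     0.     0.    -0.    -3.141]
pos rms mm 0.09582435444963633
[[ 0.     0.     0.143]
 [-0.    -0.015  0.143]
 [ 0.    -0.015 -0.271]
 [ 0.    -0.016 -0.271]
 [ 0.    -0.016  0.236]
 [-0.    -0.     0.236]
 [-0.    -0.     0.163]
 [ 0.     0.     0.163]]
```

```bash
cat > ik.py <<'E'
from kin import *
k=np.load('kin.npz');m=(k['s'],k['c'],k['off'])
def ori(t,head=73.3,flip=False):
    t=np.radians(t);h=np.radians(head);f=-np.array([np.cos(h),np.sin(h),0])
    x=np.sin(t)*f+np.cos(t)*np.array([0,0,-1]);y=np.array([-f[1],f[0],0])
    if flip:y=-y
    return R.from_matrix(np.c_[x,y,np.cross(x,y)])
seeds=[Q[i] for i in (0,6,8,10,11,12)]
def ik(p,O,seeds=seeds,w=.3):
    best=None
    for s in seeds:
        def f(q):
            a,A=fk(q,m);return np.r_[(a[0]-p),w*(A.inv()*O).as_rotvec().ravel()]
        l=least_squares(f,np.clip(s,LO+.03,HI-.03),bounds=(LO+.01,HI-.01),max_nfev=60)
        if best is None or l.cost<best[0]: best=(l.cost,l.x)
        if best[0]<1e-7: break
    return best
def err(p,O,q):
    a,A=fk(q,m);return np.linalg.norm(a[0]-p)*1000,np.degrees((A.inv()*O).magnitude()[0])
E
cat > t1.py <<'E'
from ik import *
np.set_printoptions(precision=2,suppress=True)
mouth=np.array([.549,-.05,.05]);h=np.radians(73.3);f=-np.array([np.cos(h),np.sin(h),0])
for t in (34,38,42,45):
  for fl in (0,1):
    O=ori(t,73.3,fl);row=[]
    for nm,p in(('push',mouth+f*-.01+[0,0,.02]),('push-100',mouth+f*-.11+[0,0,.02]),('back',mouth+f*-.25+[0,0,.1]),('grip',np.array([.547,.239,.036])),('lift',np.array([.547,.239,.12]))):
        c,q=ik(p,O);row.append((nm,c<1e-6,q[5].round(2)))
    print(t,fl,row)
t0=ori
for y in(-.3,-.15,0.):
  for x in(.5,.6,.7,.8):
    print(y,x,[(z,[t for t in(38,42,45) if ik(np.array([x,y,z]),ori(t))[0]<1e-6]) for z in(.5,.6,.7)])
E
time python3 t1.py
```

```text
34 0 [('push', np.True_, np.float64(0.92)), ('push-100', np.True_, np.float64(1.34)), ('back', np.True_, np.float64(1.74)), ('grip', np.True_, np.float64(1.43)), ('lift', np.True_, np.float64(1.57))]
34 1 [('push', np.True_, np.float64(1.1)), ('push-100', np.False_, np.float64(1.29)), ('back', np.False_, np.float64(1.47)), ('grip', np.False_, np.float64(1.42)), ('lift', np.False_, np.float64(1.45))]
38 0 [('push', np.True_, np.float64(1.05)), ('push-100', np.True_, np.float64(1.3)), ('back', np.True_, np.float64(1.47)), ('grip', np.True_, np.float64(1.28)), ('lift', np.True_, np.float64(1.45))]
38 1 [('push', np.True_, np.float64(1.14)), ('push-100', np.False_, np.float64(1.29)), ('back', np.False_, np.float64(1.49)), ('grip', np.False_, np.float64(1.44)), ('lift', np.False_, np.float64(1.48))]
42 0 [('push', np.True_, np.float64(0.98)), ('push-100', np.True_, np.float64(1.19)), ('back', np.True_, np.float64(1.54)), ('grip', np.True_, np.float64(1.36)), ('lift', np.True_, np.float64(1.45))]
42 1 [('push', np.True_, np.float64(1.19)), ('push-100', np.False_, np.float64(1.3)), ('back',
[... 597 characters left out ...]
0.5, [38, 42, 45]), (0.6, [38, 42, 45]), (0.7, [38, 42, 45])]
-0.3 0.7 [(0.5, [38, 42, 45]), (0.6, [38, 42, 45]), (0.7, [])]
-0.3 0.8 [(0.5, [38, 42, 45]), (0.6, []), (0.7, [])]
-0.15 0.5 [(0.5, [38, 42, 45]), (0.6, [38, 42, 45]), (0.7, [38, 42, 45])]
-0.15 0.6 [(0.5, [38, 42, 45]), (0.6, [38, 42, 45]), (0.7, [42, 45])]
-0.15 0.7 [(0.5, [38, 42, 45]), (0.6, [38, 42, 45]), (0.7, [])]
-0.15 0.8 [(0.5, [38, 42, 45]), (0.6, []), (0.7, [])]
0.0 0.5 [(0.5, [38, 42, 45]), (0.6, [38, 42, 45]), (0.7, [])]
0.0 0.6 [(0.5, [38, 42, 45]), (0.6, [38, 42, 45]), (0.7, [])]
0.0 0.7 [(0.5, [38, 42, 45]), (0.6, []), (0.7, [])]
0.0 0.8 [(0.5, []), (0.6, []), (0.7, [])]
real	2m16.384s
user	2m16.078s
sys	0m0.254s
```

```bash
cat > sim.py <<'E'
from ik import *
def step(q,row,w):
    a,A=fk(q,m);p=a[0]+A.apply(np.array(row[:3])/1000)[0];O=A*R.from_euler('x',row[3])
    def f(x):
        b,B=fk(x,m);return np.r_[b[0]-p,w*(B.inv()*O).as_rotvec().ravel(),1e-3*(x-q)]
    return least_squares(f,np.clip(q,LO+.002,HI-.002),bounds=(LO,HI),max_nfev=15).x
def info(q):
    a,A=fk(q,m);X=A.as_matrix()[0];return a[0].round(3),'tilt %.1f head %.1f yz %.3f'%(np.degrees(np.arccos(-X[2,0])),np.degrees(np.arctan2(-X[1,0],-X[0,0])),X[2,1])
E
cat > t2.py <<'E'
from sim import *
np.set_printoptions(precision=2,suppress=True)
for w in(.1,.3,1.):
    q=Q[3]
    for i in range(4): q=step(q,[0,60,0,0],w)
    print(w,info(q))
q0=Q[12]
for w in(.3,):
  for nm,d in dict(inw=[-.3,-.95,0],inwup=[-.25,-.7,.6],up=[0,0,1],inwdn=[-.2,-.8,-.5],outup=[0.2,.6,.7],px=[1,0,0],mx=[-1,0,0]).items():
    q=q0
    for i in range(12):
        A=fk(q,m)[1].as_matrix()[0];q=step(q,list(A.T@np.array(d)*60)+[0],w)
        if i%4==3: print(nm,i,info(q),q)
E
time python3 t2.py
```

```text
0.1 (array([-0.36, -1.15,  0.28]), 'tilt 43.0 head 73.2 yz 0.681')
0.3 (array([-0.34, -1.08,  0.24]), 'tilt 27.0 head 73.6 yz 0.454')
1.0 (array([-0.31, -0.99,  0.19]), 'tilt 8.4 head 75.8 yz 0.145')
inw 3 (array([0.12, 0.33, 0.34]), 'tilt 34.2 head 73.0 yz 0.055') [-1.13  0.2  -0.25  1.81 -0.02  1.72 -1.79]
inw 7 (array([0.05, 0.1 , 0.34]), 'tilt 34.2 head 73.0 yz 0.055') [-1.09 -0.25 -0.26  2.25 -0.09  1.74 -1.7 ]
inw 11 (array([ 0.03, -0.04,  0.34]), 'tilt 49.6 head 68.8 yz 0.035') [-0.59 -0.34 -0.53  2.44 -0.03  1.86 -1.43]
inwup 3 (array([0.13, 0.38, 0.47]), 'tilt 28.6 head 73.6 yz 0.051') [-1.96  0.17  0.72  1.59 -0.09  1.92 -1.62]
inwup 7 (array([0.08, 0.22, 0.54]), 'tilt 14.1 head 73.5 yz 0.026') [-0.81 -0.29 -0.43  1.74 -0.11  1.92 -1.62]
inwup 11 (array([0.07, 0.22, 0.56]), 'tilt 9.7 head 62.5 yz -0.014') [-1.08 -0.34 -0.23  1.72 -0.12  1.92 -1.72]
up 3 (array([0.19, 0.53, 0.53]), 'tilt 15.6 head 77.3 yz 0.044') [-1.65  0.34  0.46  1.19 -0.11  1.92 -1.6 ]
up 7 (array([0.18, 0.51, 0.7 ]), 'tilt 5.4 head -134.2 yz 0.036') [-1.98  0.18  0.82  1.01 -0.1   1.92 -1.59]
up 11 (arr
[... 788 characters left out ...]
array([0.43, 0.54, 0.33]), 'tilt 30.1 head 76.0 yz 0.071') [-1.28  0.81  0.52  0.96 -0.13  1.92 -1.22]
px 7 (array([0.66, 0.52, 0.32]), 'tilt 23.8 head 89.2 yz 0.138') [-0.99  1.05  0.62  0.52 -0.2   1.92 -0.99]
px 11 (array([0.85, 0.48, 0.29]), 'tilt 20.5 head 128.6 yz 0.292') [-0.79  1.25  1.29  0.24 -0.86  1.76 -0.79]
mx 3 (array([-0.04,  0.55,  0.34]), 'tilt 34.2 head 73.0 yz 0.055') [-1.75  0.53  0.17  1.35 -0.26  1.84 -1.97]
mx 7 (array([-0.28,  0.55,  0.34]), 'tilt 34.2 head 73.0 yz 0.055') [-2.01  0.6   0.09  1.23 -0.41  1.79 -2.31]
mx 11 (array([-0.53,  0.55,  0.34]), 'tilt 34.2 head 73.0 yz 0.055') [-2.24  0.82  0.05  0.84 -0.52  1.84 -2.64]
real	0m9.429s
user	0m9.698s
sys	0m0.230s
```

```bash
cat > t4.py <<'E'
from sim import *
o=__import__('bench').r.get_obs();q=np.array(o['joints']);print(info(q),o['tcp_pos'])
for g,n in(((.25,.5,.22),3),((.561,.286,.16),8)):
    a,A=fk(q,m);d=A.as_matrix()[0].T@(np.array(g)-a[0])*1000/n;print(d.round(1),n)
    for i in range(n):q=step(q,list(d)+[-.098/3 if n==3 else 0],.8);print(info(q)[1],q.round(2)[[3,5,6]])
    print(info(q))
E
python3 t4.py
```

```text
(array([0.195, 0.553, 0.345]), 'tilt 34.2 head 73.0 yz 0.055') [0.19454036 0.55300691 0.34492817]
[ 40.9  21.4 -16.1] 3
tilt 34.2 head 73.0 yz 0.037 [ 1.31  1.82 -1.56]
tilt 34.2 head 73.0 yz 0.018 [ 1.38  1.74 -1.5 ]
tilt 34.2 head 73.0 yz 0.000 [ 1.44  1.65 -1.44]
(array([0.249, 0.502, 0.219]), 'tilt 34.2 head 73.0 yz 0.000')
[14.2 45.2  7.8] 8
tilt 34.2 head 73.0 yz 0.000 [ 1.47  1.62 -1.38]
tilt 34.2 head 73.0 yz 0.000 [ 1.49  1.6  -1.32]
tilt 34.2 head 73.0 yz 0.000 [ 1.5   1.57 -1.25]
tilt 34.2 head 73.0 yz 0.000 [ 1.5   1.55 -1.19]
tilt 34.2 head 73.0 yz 0.000 [ 1.49  1.53 -1.13]
tilt 34.2 head 73.0 yz 0.000 [ 1.47  1.51 -1.08]
tilt 34.2 head 73.0 yz 0.000 [ 1.45  1.49 -1.02]
tilt 34.2 head 73.0 yz 0.000 [ 1.41  1.48 -0.96]
(array([0.561, 0.286, 0.16 ]), 'tilt 34.2 head 73.0 yz 0.000')
```

```bash
python3 -m pendant '[85,41,21,-16,-0.033,85,41,21,-16,-0.033,85,41,21,-16,-0.032,85,14,45,8,0,85,14,45,8,0,85,14,45,8,0,85,14,45,8,0,85,14,45,8,0,85,14,45,8,0,85,14,45,8,0,85,14,45,8,0,85,0,0,0,0]'; cat > tray.py <<'E'
from h import *
# blue fin + wall in both views
def fin(n):
    p,d=grab(n);P=cloud(n,d);hsv=cv2.cvtColor(p,cv2.COLOR_RGB2HSV)
    b=(hsv[...,0]>105)&(hsv[...,0]<130)&(hsv[...,1]>120)&(abs(P[...,0]-.55)<.12)&(P[...,1]>-.1)&(P[...,1]<.4)&(P[...,2]<.15)
    k,l,s,c=cv2.connectedComponentsWithStats(b.astype(np.uint8))
    for i in range(1,k):
        if s[i,4]>12:
            Q=P[l==i];print(n,'blue n',s[i,4],'med',np.nanmedian(Q,0).round(4),'min',Q.min(0).round(3),'max',Q.max(0).round(3))
    return p,P
if __name__=='__main__':
    fin('top');p,P=fin('scene')
    cv2.imwrite('pics/c2.png',cv2.cvtColor(cv2.resize(p[170:330,220:460],None,fx=3,fy=3),cv2.COLOR_RGB2BGR))
E
python3 s.py .5445 .2318 .0263; python3 tray.py
```

```text
clock: 13.65
tcp_pos: [0.5629, 0.2795, 0.1625]
orientation: [0.901, 0.657, -1.705]
contact_force: [-1.1, 0.3, 0.1]
grip_width: 0.0853
j [-0.925  0.768  0.346  1.414  0.117  1.48  -0.957] p [0.563 0.28  0.162] F [-1.061  0.293  0.086] t 13.65 w 0.08528579513509943
[[-0.166  0.954 -0.248]
 [-0.541 -0.299 -0.786]
 [-0.825  0.004  0.566]]
to goal, tool mm [141.2  -3.8 -35. ]
top blue n 46 med [0.5712 0.3292 0.0424] min [0.535 0.322 0.037] max [0.608 0.337 0.048]
scene blue n 79 med [0.5741 0.3241 0.032 ] min [0.529 0.316 0.011] max [0.61  0.335 0.046]
scene blue n 204 med [0.551  0.234  0.0357] min [0.542 0.216 0.008] max [0.56  0.253 0.059]
```

View pics/c2.png

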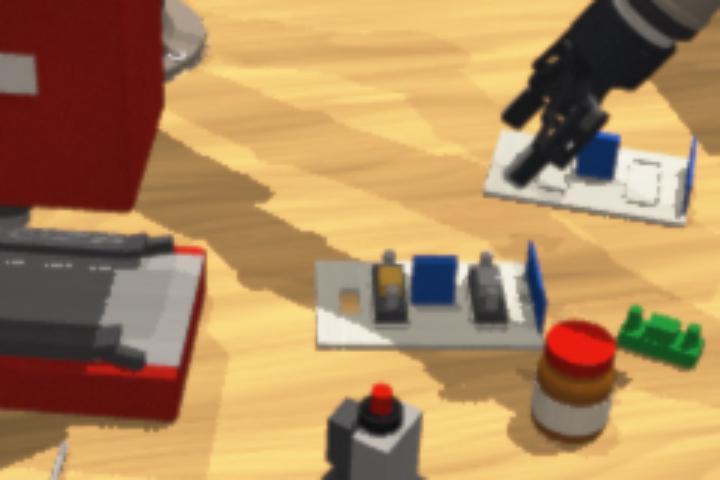

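```bash
python3 -m pendant '[85,0,-4,-33,0,85,45,0,0,0,85,45,0,0,0,85,25,0,0,0,85,15,0,0,0,85,12,0,0,0,85,0,0,0,0]'; python3 s.py .5434 .230 .0263
```

```text
clock: 14.62
tcp_pos: [0.5404, 0.2356, 0.0267]
orientation: [0.898, 0.664, -1.699]
contact_force: [0.1, 0.5, 0.2]
grip_width: 0.0848
j [-0.899  0.87   0.319  1.584  0.112  1.207 -0.991] p [0.54  0.236 0.027] F [0.086 0.467 0.23 ] t 14.625 w 0.08478096714016402
[[-0.164  0.956 -0.241]
 [-0.539 -0.292 -0.79 ]
 [-0.826  0.     0.564]]
to goal, tool mm [2.9 4.5 3.5]
```

```bash
python3 -m pendant '[85,2,4,1,0,60,0,0,0,0,40,0,0,0,0,20,0,0,0,0,0,0,0,0,0,0,0,0,0,0,0,0,0,0,0,0,0,0,0,0]' 60; python3 s.py .5434 .230 .0263; python3 tray.py
```

```text
clock: 15.62
tcp_pos: [0.5441, 0.2326, 0.0259]
orientation: [0.899, 0.664, -1.699]
contact_force: [1.3, 0.6, 1.4]
grip_width: 0.0112
j [-0.893  0.873  0.32   1.581  0.113  1.205 -0.986] p [0.544 0.233 0.026] F [1.316 0.606 1.386] t 15.625 w 0.01124426703010745
[[-0.164  0.956 -0.242]
 [-0.539 -0.292 -0.79 ]
 [-0.826  0.001  0.563]]
to goal, tool mm [1.2 0.1 2.5]
scene blue n 104 med [0.5478 0.2281 0.0239] min [0.54  0.216 0.009] max [0.558 0.253 0.064]
scene blue n 46 med [0.5901 0.3179 0.0341] min [0.541 0.31  0.012] max [0.616 0.334 0.046]
```

View pics/c2.png

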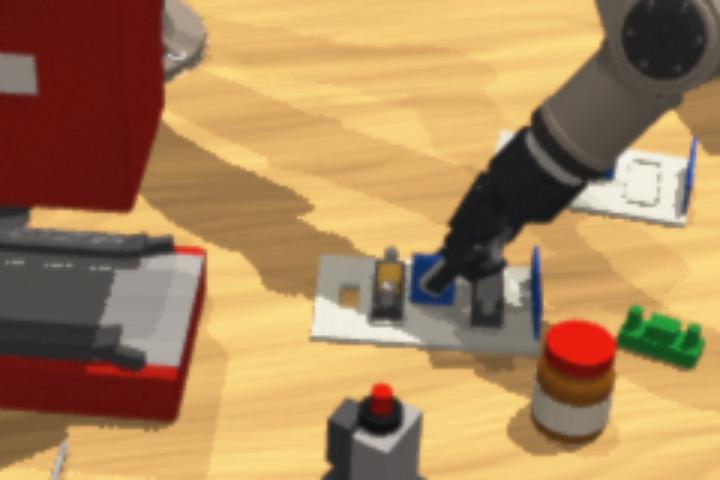

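```bash
python3 -m pendant '[0,-8,0,6,0,0,-16,0,11,0,0,-16,0,11,0,0,-13,0,9,0,0,0,0,0,0,0,10,0,14,0,0,12,0,18,0,0,12,0,18,0,0,3,12,4,0,0,0,21,0,0,0,0,23,0,0,0,0,20,0,0,0,0,10,0,0,0,0,0,0,0]' 60; python3 s.py; python3 - <<'E'
from h import *
n='top';p,d=grab(n);P=cloud(n,d);hsv=cv2.cvtColor(p,cv2.COLOR_RGB2HSV)
f=np.array([-.2874,-.9578]);y=np.array([.9578,-.2874]);mo=np.array([.549,-.05])
S=(P[...,:2]-mo)@f;T=(P[...,:2]-mo)@y
w=(hsv[...,1]<40)&(hsv[...,2]>150)&(P[...,2]>.045)&(P[...,2]<.09)&(abs(T)<.1)&(S<-.075)&(S>-.35)
Q=np.c_[S[w],T[w],P[...,2][w]];print('plate',w.sum(),np.percentile(Q,[1,50,99],axis=0).round(4),cv2.minAreaRect(Q[:,:2].astype(np.float32)))
for a,b in((-.14,-.11),(-.3,-.24)):
    k=(Q[:,0]>a)&(Q[:,0]<b)
    if k.sum()>5:print(a,k.sum(),'z',np.median(Q[k,2]),'T',np.percentile(Q[k,1],[2,98]))
A=np.c_[Q[:,:2],np.ones(len(Q))];print('slopes',np.linalg.lstsq(A,Q[:,2],rcond=None)[0])
b=(S>-.075)&(S<-.045)&(abs(P[...,2]-.05)<.012)&(abs(T)<.12);print('bed T',np.percentile(T[b],[1,50,99]),'Smin',S[b&(abs(T)<.06)].min(),'z',np.median(P[...,2][b&(abs(T)<.06)]))
cv2.imwrite('pics/t3.png',cv2.cvtColor(cv2.resize(p[150:330,240:440],None,fx=3,fy=3),cv2.COLOR_RGB2BGR))
E
```

```text
clock: 17.48
tcp_pos: [0.607, 0.1437, 0.0899]
orientation: [0.898, 0.664, -1.7]
contact_force: [-0.7, 0.9, -5.4]
grip_width: 0.011
j [-0.771  0.808  0.37   1.544  0.171  1.253 -0.838] p [0.607 0.144 0.09 ] F [-0.683  0.868 -5.367] t 17.475 w 0.01099170044623714
[[-0.165  0.956 -0.242]
 [-0.539 -0.293 -0.79 ]
 [-0.826  0.     0.564]]
plate 2220 [[-0.2973 -0.0588  0.0657]
 [-0.1529 -0.0048  0.0709]
 [-0.1048  0.0593  0.0763]] ((-0.20376041531562805, 0.0005226954817771912), (0.19955502450466156, 0.12008164823055267), 0.007959501817822456)
-0.14 651 z 0.0709113390506726 T [-0.05691983  0.05796166]
-0.3 114 z 0.07084771426300773 T [-0.05933574 -0.03701206]
slopes [-0.00057896  0.0027914   0.07079328]
bed T [-0.08654035 -0.00100014  0.08879216] Smin -0.07009199751990668 z 0.050606659130275955
```

View pics/t3.png

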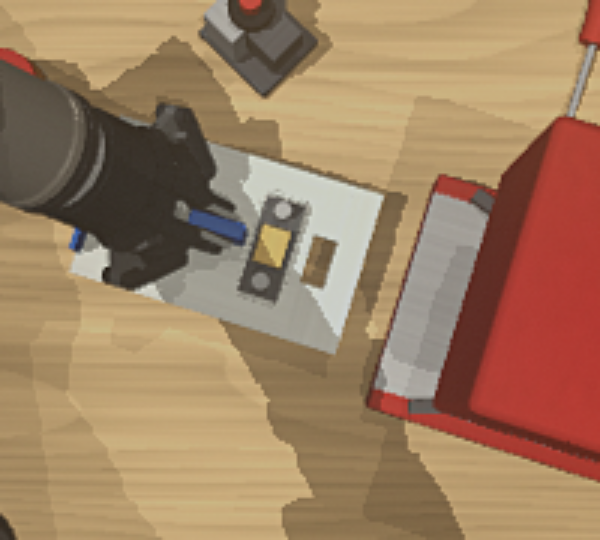

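```bash
python3 -m pendant '[0,7,1,10,0,0,14,0,21,0,0,14,0,21,0,0,7,0,10,0,0,5,0,-3.4,0,0,4.5,0,-3.1,0,0,0,0,0,0]' 60; python3 s.py;python3 -m pendant '[0,1,0,-0.7,0,0,1,0,-0.7,0,0,0,0,0,0]' 60; python3 s.py
```

```text
clock: 18.4
tcp_pos: [0.5857, 0.0735, 0.0781]
orientation: [0.897, 0.666, -1.698]
contact_force: [-0.5, -0.5, -4.7]
grip_width: 0.0114
j [-0.725  0.764  0.387  1.681  0.209  1.138 -0.807] p [0.586 0.073 0.078] F [-0.482 -0.482 -4.654] t 18.4 w 0.011352714833084275
[[-0.164  0.957 -0.24 ]
 [-0.539 -0.291 -0.791]
 [-0.826 -0.001  0.564]]
clock: 18.77
tcp_pos: [0.5859, 0.0722, 0.0765]
orientation: [0.898, 0.664, -1.699]
contact_force: [0.1, -0.0, -5.3]
grip_width: 0.0115
j [-0.724  0.766  0.388  1.682  0.208  1.134 -0.808] p [0.586 0.072 0.077] F [ 0.086 -0.044 -5.295] t 18.775 w 0.011502622934561075
[[-0.164  0.956 -0.242]
 [-0.539 -0.292 -0.79 ]
 [-0.826  0.001  0.564]]
```

```bash
python3 -m pendant '[0,4.5,0,6.6,0,0,4.5,0,6.6,0,0,4.5,0,6.6,0,0,4.5,0,6.6,0,0,4.5,0,6.6,0,0,0,0,0,0]' 60; python3 s.py
```

```text
clock: 19.52
tcp_pos: [0.5739, 0.0328, 0.0768]
orientation: [0.898, 0.663, -1.701]
contact_force: [0.3, -0.1, -5.0]
grip_width: 0.0111
j [-0.696  0.738  0.403  1.748  0.232  1.083 -0.787] p [0.574 0.033 0.077] F [ 0.282 -0.09  -4.956] t 19.525 w 0.01113925027669128
[[-0.165  0.956 -0.243]
 [-0.539 -0.293 -0.789]
 [-0.826  0.     0.564]]
```

Nose at about +12 mm with no contact. I'll continue.

```bash
python3 -m pendant '[0,6,0,8.7,0,0,6,0,8.7,0,0,6,0,8.7,0,0,6,0,8.7,0,0,6,0,8.7,0,0,0,0,0,0]' 60; python3 s.py; python3 - <<'E'
from h import *
p,d=grab('scene')
cv2.imwrite('pics/s4.png',cv2.cvtColor(cv2.resize(p[170:330,150:390],None,fx=3,fy=3),cv2.COLOR_RGB2BGR))
E
```

```text
clock: 20.27
tcp_pos: [0.5582, -0.0181, 0.0766]
orientation: [0.898, 0.663, -1.701]
contact_force: [0.7, -0.1, -4.7]
grip_width: 0.0115
j [-0.655  0.707  0.423  1.824  0.264  1.016 -0.756] p [ 0.558 -0.018  0.077] F [ 0.725 -0.06  -4.724] t 20.275 w 0.011459051369668263
[[-0.166  0.956 -0.243]
 [-0.54  -0.294 -0.789]
 [-0.826  0.     0.564]]
```

View pics/s4.png

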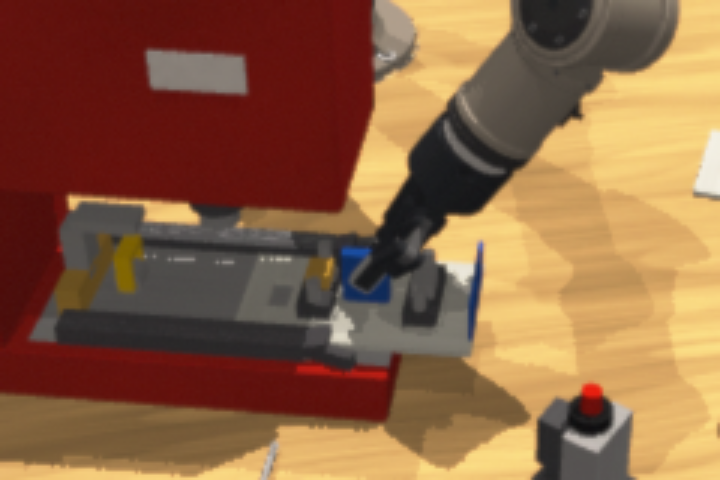

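```bash
python3 -m pendant '[0,0.6,0,-0.4,0,0,0,0,0,0,20,0,0,0,0,40,0,0,0,0,60,0,0,0,0,60,0,0,0,0]' 60; python3 s.py
```

```text
clock: 21.08
tcp_pos: [0.5588, -0.0167, 0.0757]
orientation: [0.898, 0.664, -1.699]
contact_force: [0.2, -0.0, 0.7]
grip_width: 0.0601
j [-0.656  0.708  0.422  1.823  0.263  1.015 -0.757] p [ 0.559 -0.017  0.076] F [ 0.222 -0.004  0.703] t 21.075 w 0.060089951510573836
[[-0.164  0.956 -0.242]
 [-0.539 -0.292 -0.79 ]
 [-0.826  0.001  0.564]]
```

```bash
python3 -m pendant '[60,-15,0,0,0,60,-30,0,0,0,60,-45,0,0,0,60,-50,0,0,0,0,-25,0,-37,0,0,-25,0,-37,0,0,0,0,0,0]'; python3 s.py; python3 - <<'E'
from h import *
n='top';p,d=grab(n);P=cloud(n,d);hsv=cv2.cvtColor(p,cv2.COLOR_RGB2HSV)
f=np.array([-.2874,-.9578]);y=np.array([.9578,-.2874]);mo=np.array([.549,-.05])
for n in('top','scene'):
    p,d=grab(n);P=cloud(n,d);hsv=cv2.cvtColor(p,cv2.COLOR_RGB2HSV)
    S=(P[...,:2]-mo)@f;T=(P[...,:2]-mo)@y
    b=(hsv[...,0]>105)&(hsv[...,0]<130)&(hsv[...,1]>120)&(abs(T)<.07)&(S>-.2)&(S<.1)&(P[...,2]<.13)&(P[...,2]>.06)
    k,l,s,c=cv2.connectedComponentsWithStats(b.astype(np.uint8))
    for i in range(1,k):
        if s[i,4]>12: q=l==i;print(n,s[i,4],'S',np.percentile(S[q],[2,50,98]).round(4),'T',np.percentile(T[q],[2,98]).round(4),'z',P[...,2][q].max().round(4))
E
```

```text
clock: 21.95
tcp_pos: [0.6084, 0.1501, 0.1907]
orientation: [0.898, 0.669, -1.692]
contact_force: [0.6, -0.1, 0.7]
grip_width: 0.0055
j [-0.792  0.696  0.397  1.49   0.188  1.407 -0.788] p [0.608 0.15  0.191] F [ 0.574 -0.057  0.704] t 21.95 w 0.00553923314794563
[[-0.16   0.958 -0.237]
 [-0.537 -0.286 -0.793]
 [-0.828 -0.     0.561]]
top 32 S [-0.1369 -0.1354 -0.134 ] T [-0.0029  0.0425] z 0.095
top 71 S [-0.0613 -0.0469 -0.0322] T [-0.0052  0.0047] z 0.1122
scene 258 S [-0.0573 -0.0394 -0.0208] T [-0.0039  0.01  ] z 0.11
scene 43 S [-0.1347 -0.1341 -0.1311] T [-0.0136  0.0462] z 0.0965
```

```bash
python3 -m pendant '[0,35,0,-24,0,0,35,0,-24,0,0,36,0,-24,0,0,0,0,0,0,0,14,0,21,0,0,11,0,16,0,0,0,0,0,0]'; python3 s.py
```

```text
clock: 22.98
tcp_pos: [0.595, 0.0988, 0.0649]
orientation: [0.901, 0.661, -1.702]
contact_force: [0.9, -0.3, 0.1]
grip_width: 0.0001
j [-0.743  0.806  0.383  1.634  0.185  1.154 -0.824] p [0.595 0.099 0.065] F [ 0.939 -0.313  0.085] t 22.975 w 6.281542268311572e-05
[[-0.165  0.955 -0.245]
 [-0.539 -0.296 -0.789]
 [-0.826  0.002  0.564]]
```

```bash
python3 -m pendant '[0,6,0,5,0,0,5.6,0,8.3,0,0,5.6,0,8.3,0,0,5.6,0,8.3,0,0,5.6,0,8.3,0,0,5.6,0,8.3,0]'; python3 s.py; python3 -m pendant '[0,5.6,0,8.3,0,0,5.6,0,8.3,0]'; python3 s.py
```

```text
clock: 23.72
tcp_pos: [0.5776, 0.0455, 0.0609]
orientation: [0.898, 0.664, -1.7]
contact_force: [0.4, 1.0, -1.6]
grip_width: 0.0003
j [-0.706  0.771  0.399  1.731  0.216  1.073 -0.796] p [0.578 0.045 0.061] F [ 0.353  0.989 -1.594] t 23.725 w 0.0003380157388568228
[[-0.165  0.956 -0.242]
 [-0.539 -0.292 -0.79 ]
 [-0.826  0.     0.564]]
clock: 23.98
tcp_pos: [0.5719, 0.0264, 0.0611]
orientation: [0.898, 0.664, -1.699]
contact_force: [0.7, 2.1, -1.8]
grip_width: 0.0001
j [-0.692  0.758  0.407  1.762  0.228  1.048 -0.786] p [0.572 0.026 0.061] F [ 0.663  2.075 -1.772] t 23.975 w 5.306194752312893e-05
[[-0.164  0.956 -0.242]
 [-0.539 -0.292 -0.79 ]
 [-0.826  0.001  0.564]]
```

```bash
for i in 1; do python3 -m pendant '[0,3.4,0,5,0,0,3.4,0,5,0,0,3.4,0,5,0]'; done; python3 -m pendant '[0,3.4,0,5,0,0,3.4,0,5,0]';python3 -m pendant '[0,3.4,0,5,0,0,3.4,0,5,0]'; python3 s.py; python3 tray.py
```

```text
clock: 24.35
tcp_pos: [0.567, 0.0098, 0.0612]
orientation: [0.898, 0.664, -1.699]
contact_force: [0.3, 3.1, -0.6]
grip_width: -0.0003
clock: 24.6
tcp_pos: [0.5634, -0.0021, 0.0612]
orientation: [0.898, 0.664, -1.699]
contact_force: [1.1, 2.9, -0.4]
grip_width: 0.0003
clock: 24.85
tcp_pos: [0.5613, -0.0109, 0.0612]
orientation: [0.902, 0.666, -1.694]
contact_force: [1.1, 6.5, 0.7]
grip_width: 0.0003
j [-0.661  0.733  0.421  1.82   0.252  0.992 -0.762] p [ 0.561 -0.011  0.061] F [1.083 6.515 0.699] t 24.85 w 0.00032286210991665096
[[-0.16   0.957 -0.241]
 [-0.537 -0.289 -0.793]
 [-0.828  0.002  0.56 ]]
top blue n 53 med [ 0.5702 -0.0205  0.091 ] min [ 0.538 -0.031  0.073] max [ 0.6   -0.012  0.097]
scene blue n 108 med [ 0.5685 -0.0249  0.083 ] min [ 0.485 -0.037  0.052] max [ 0.605 -0.004  0.096]
scene blue n 49 med [ 0.5396 -0.0961  0.0884] min [ 0.53  -0.1    0.061] max [ 0.546 -0.093  0.11 ]
```

View pics/c2.png

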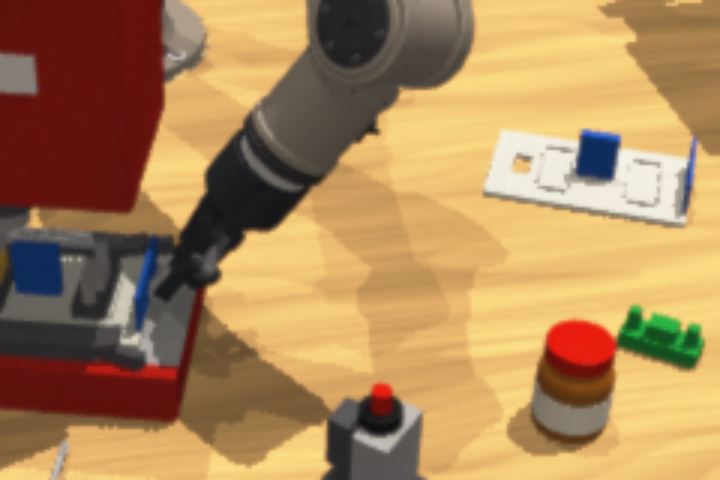

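```bash
python3 -m pendant '[0,2.8,0,4.1,0,0,2.8,0,4.1,0]';python3 -m pendant '[0,2.8,0,4.1,0,0,2.8,0,4.1,0]';python3 -m pendant '[0,2.8,0,4.1,0]'; python3 s.py
```

```text
clock: 25.2
tcp_pos: [0.5579, -0.0214, 0.0612]
orientation: [0.9, 0.665, -1.696]
contact_force: [1.7, 7.5, 0.7]
grip_width: 0.0004
clock: 25.45
tcp_pos: [0.5549, -0.031, 0.0612]
orientation: [0.9, 0.665, -1.697]
contact_force: [2.2, 5.9, 0.9]
grip_width: 0.0001
clock: 25.58
tcp_pos: [0.553, -0.0366, 0.0612]
orientation: [0.899, 0.665, -1.698]
contact_force: [2.0, 3.4, -0.7]
grip_width: -0.0001
j [-0.639  0.721  0.433  1.854  0.269  0.962 -0.747] p [ 0.553 -0.037  0.061] F [ 2.04   3.374 -0.679] t 25.575 w -9.20081301678883e-05
[[-0.163  0.957 -0.241]
 [-0.539 -0.291 -0.791]
 [-0.827  0.001  0.563]]
```

```bash
python3 -m pendant '[0,1.7,0,2.5,0,0,0,0,0,0]';python3 -m pendant '[0,1.7,0,2.5,0,0,0,0,0,0]';python3 -m pendant '[0,1.7,0,2.5,0,0,0,0,0,0]'; python3 s.py
```

```text
clock: 25.82
tcp_pos: [0.5525, -0.0386, 0.0612]
orientation: [0.9, 0.665, -1.697]
contact_force: [2.4, 7.0, 1.2]
grip_width: -0.0002
clock: 26.08
tcp_pos: [0.5527, -0.0389, 0.0611]
orientation: [0.903, 0.668, -1.693]
contact_force: [2.9, 14.4, 5.1]
grip_width: 0.0001
clock: 26.32
tcp_pos: [0.5529, -0.0391, 0.0611]
orientation: [0.905, 0.67, -1.69]
contact_force: [1.8, 20.7, 8.4]
grip_width: 0.0
j [-0.634  0.715  0.432  1.861  0.271  0.95  -0.741] p [ 0.553 -0.039  0.061] F [ 1.797 20.661  8.373] t 26.325 w 3.569681621856691e-05
[[-0.157  0.958 -0.24 ]
 [-0.533 -0.287 -0.796]
 [-0.831  0.003  0.556]]
```

```bash
python3 -m pendant '[0,-3.4,0,-5,0,0,-11,0,-16,0,0,-28,0,-41,0,0,-28,0,-41,0,0,0,0,0,0]'; python3 s.py; python3 - <<'E'
from h import *
f=np.array([-.2874,-.9578]);y=np.array([.9578,-.2874]);mo=np.array([.549,-.05])
for n in('top','scene'):
    p,d=grab(n);P=cloud(n,d);hsv=cv2.cvtColor(p,cv2.COLOR_RGB2HSV)
    S=(P[...,:2]-mo)@f;T=(P[...,:2]-mo)@y
    b=(hsv[...,0]>105)&(hsv[...,0]<130)&(hsv[...,1]>120)&(abs(T)<.07)&(S>-.2)&(S<.15)&(P[...,2]<.13)&(P[...,2]>.055)
    k,l,s,c=cv2.connectedComponentsWithStats(b.astype(np.uint8))
    for i in range(1,k):
        if s[i,4]>12: q=l==i;print(n,s[i,4],'S',np.percentile(S[q],[2,50,98]).round(4),'T',np.percentile(T[q],[2,98]).round(4),'z',P[...,2][q].max().round(4))
for t in ('catch','die_front_mid','die_rear_mid'):
    for q in nets.look_for(t,'scene'):
        l=np.array(q['location']);print(t,round(q['score'],2),l.round(3),'S',(l[:2]-mo)@f,'T',(l[:2]-mo)@y)
cv2.imwrite('pics/s5.png',cv2.cvtColor(cv2.resize(p[215:310,150:300],None,fx=5,fy=5,interpolation=cv2.INTER_CUBIC),cv2.COLOR_RGB2BGR))
E
```

```text
clock: 26.95
tcp_pos: [0.5871, 0.0789, 0.0602]
orientation: [0.897, 0.668, -1.694]
contact_force: [-0.9, -0.2, 0.5]
grip_width: -0.0003
j [-0.73   0.792  0.386  1.679  0.198  1.114 -0.812] p [0.587 0.079 0.06 ] F [-0.862 -0.194  0.486] t 26.95 w -0.00033342830572770393
[[-0.161  0.958 -0.237]
 [-0.538 -0.287 -0.793]
 [-0.827 -0.001  0.562]]
scene 114 S [-0.0042 -0.0032 -0.0002] T [-0.0381  0.0474] z 0.0953
scene 271 S [0.0717 0.09   0.1101] T [-0.0051  0.01  ] z 0.1108
catch 0.63 [ 0.562 -0.232  0.3  ] S 0.17068873999999998 T 0.06510301999999997
catch 0.46 [ 0.51  -0.206  0.082] S 0.16068287999999997 T 0.007288639999999978
die_front_mid 0.87 [ 0.525 -0.175  0.076] S 0.12692912 T 0.012612159999999907
die_rear_mid 0.88 [0.645 0.415 0.018] S -0.47290035999999996 T -0.041567680000000023
die_rear_mid 0.54 [ 0.551 -0.088  0.073] S 0.03599398000000001 T 0.01330613999999996
```

View pics/s5.png

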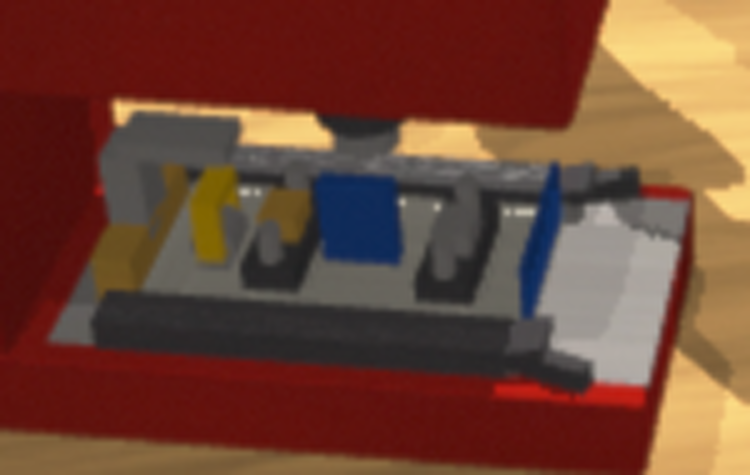

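```bash
python3 - <<'E'
from h import *
a=cv2.imread('pics/scene0.png');p,_=grab('scene');b=cv2.cvtColor(p,cv2.COLOR_RGB2BGR)
for im in(a,b):
    h=cv2.cvtColor(im[240:275,184:202],cv2.COLOR_BGR2HSV)
    m=(h[...,0]>20)&(h[...,0]<32)&(h[...,1]>150)&(h[...,2]>60);v,u=np.nonzero(m);print(m.sum(),u.mean()+184,v.mean()+240,v.min()+240,v.max()+240)
A=cv2.cvtColor(a,cv2.COLOR_BGR2GRAY).astype(np.float32);B=cv2.cvtColor(b,cv2.COLOR_BGR2GRAY).astype(np.float32)
# sub-pixel vertical shift of the holder's upper part, and of a fixed patch
for nm,(r0,r1,c0,c1) in dict(holder=(246,262,186,199),fixed=(236,252,170,184)).items():
    t=cv2.resize(A[r0:r1,c0:c1],None,fx=8,fy=8,interpolation=cv2.INTER_CUBIC);s=cv2.resize(B[r0-4:r1+4,c0-4:c1+4],None,fx=8,fy=8,interpolation=cv2.INTER_CUBIC)
    R_=cv2.matchTemplate(s,t,cv2.TM_CCOEFF_NORMED);_,mx,_,l=cv2.minMaxLoc(R_);print(nm,mx,(np.array(l)-32)/8)
for k in('jar_mid','applicator_mid','driver_grip'): print(k,[np.round(q['location'],3) for q in nets.look_for(k,'scene')][:1])
print(px('scene',np.array([.5,-.2,.08]))-px('scene',np.array([.5,-.2,.083])))
E
```

```text
126 191.9206349206349 256.7063492063492 248 266
124 192.0 256.741935483871 248 266
holder 0.7931006550788879 [-0.625 -0.25 ]
fixed 0.9973407983779907 [0.    0.125]
jar_mid [array([0.729, 0.302, 0.06 ])]
applicator_mid [array([0.785, 0.116, 0.052])]
driver_grip [array([ 0.551, -0.088,  0.074])]
[0.14058081 0.93549566]
```

```bash
python3 -m pendant '[0,-40,0,0,0,0,-40,0,0,0,0,0,0,0,0,0,0,0,0,0]'; python3 s.py; python3 -c "
from h import *
print(r.hand_in())"
```

```text
clock: 27.9
tcp_pos: [0.5989, 0.1158, 0.127]
orientation: [0.897, 0.664, -1.701]
contact_force: [-0.8, -0.9, -0.7]
grip_width: -0.0002
j [-0.765  0.739  0.395  1.586  0.189  1.27  -0.803] p [0.599 0.116 0.127] F [-0.761 -0.934 -0.655] t 27.9 w -0.00015490261232369696
[[-0.165  0.956 -0.242]
 [-0.539 -0.293 -0.789]
 [-0.826 -0.     0.564]]
the job is handed in; nothing more can be done
None
```

The tray is in the press, up against the depth stop, and my checks show the catch in its notch. The job is handed in at about 28 s, with the hand clear of everything.

**What I did:** I took the loaded tray, the farther right of the two, by its fin. I carried it level into the slot until the nose was about 65 mm inside, then let go. I pushed it home on the rear wall with closed fingers and backed the hand off.

**Checks that agreed:**
- **Home:** I felt the catch bump at about 7.5 N, then a steep rise to about 22 N at the stop. That is a little over the 15 N suggested. The last picture puts the nose about 195 mm inside.
- **Catch:** its yellow holder sits where it hung at the start, to within 0.05 pixel. Riding on the plate would have shown as about 0.9 pixel.
- **Die blocks:** both are standing in place in the last picture.
- **Jar and applicator:** both are where they were, to within 5 mm.

**Checks that failed or disagreed:**
- **Lean:** the hand ended leaning back only about 34°, not 40 to 45. The moves cannot tilt the hand directly, so I tilted it by driving the arm past its reach, and lost part of that on the way over the press. It was still enough to reach home, and I saw no sign of touching the head.
- **Screwdriver:** the network did not find it in the last check and reported a point on the rear die block instead. The arm never went near it, but I have no final measurement.
- **Catch template match:** a second image match on the catch was poor (0.79) because the background had changed. I relied on the holder position instead.

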